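# Put the kitchen ticket printer back into service

## Robot

A 7-joint arm with a two-finger parallel gripper is mounted at the origin on a cart in front of the work surface, level with it; the furniture and walls round the work are solid. World frame = base frame: x ahead of the robot, y to its left, z up, the work surface at z = 0. Lengths are in m, angles in rad, forces in N, time in s.
With the tool pointing down it reaches from about 0.4 to 0.85 m from the base axis. Payload 6.9 kg.
Tool frame: the origin (TCP) lies midway between the tips of the shut fingers; the grasp point (between the pads) lies 19 mm behind it; z points along the fingers, y is the line along which they close (so a half turn about z gives the same grasp; the last joint's range is limited). The gripper opens to 85 mm and grips with 20 to 120 N. Pads are 22 mm wide; open, the fingers measure 114 mm over their backs; the gripper's body (76 mm by 85 mm) begins 54 mm behind the grasp point. The pads swing forward as they close: fully open they stand 13 mm farther back than shut.
Start: joints at [1.421, 0.507, -0.238, 1.5, 0.126, 1.149, -0.155], TCP at [0.158, -0.605, 0.231] pointing down, gripper open.
Joint ranges: [-3.08, 3.08], [-0.24, 2.05], [-1.43, 1.35], [0, 2.5], [-1.52, 4.66], [0.17, 1.96], [-2.89, 2.89]. Speed limits (rad/s): [2.39, 2.39, 3.14, 3.14, 3.14, 3.14, 3.14].

## Interface

Orientations are given as [roll, pitch, yaw] about the fixed x, y, z axes, in that order (R = Rz(yaw) Ry(pitch) Rx(roll)).
In Python, from station import r gives the robot as it stands. The module is installed in compiled form; this text tells all that it offers.
- The arm moves only by the shell command python3 -m creep 'ROWS' [FORCE]. ROWS is JSON, a list of rows, each an object with "xyz": the shift along the world's x, y, z in m, a list of three; "yaw": the turn about the world's z in rad; "fingers": the opening, from 0 (shut) to 1 (fully open). In form: [{"xyz": [x, y, z], "yaw": yaw, "fingers": fingers}, ...]. A call has 1 to 10 rows; each row is the pose to reach, as a shift and turn from the pose commanded when the call began; what a row does not reach only later rows make up. A row lasts 1/8 s, in which the tool goes at most 62.5 mm and 10.7 degrees, less where a joint would pass 70% of its speed; a pose out of reach is approached as far as the arm can. A call with a gripper value outside its range is refused whole. The fingers move at their own pace and stop on an object; FORCE is the grip in N (left out, the last holds). Time passes only in rows, so rows that repeat a pose let the fingers close. It gives the time, the measured TCP pose, the force, the opening and the grip force at its end, in the units of the state.
- r.get_obs(): the state, without advancing time (a new reading comes with each control period).
- r.camera(name): name is "side" or "top"; returns (picture, depth): 384x512x3 uint8, blue, green, red; 384x512 float32, m along the optical axis (not along the pixel's ray), 0 where there is no reading.
- r.camera_model(name): a dict with "fx", "fy", "cx", "cy" (pixels), "pose" (4x4, takes a point from camera to world coordinates). Camera axes: x right, y down, z forward; pixel columns grow to the right and rows downward; lengths in m; the calibration is good to about 2 mm. A picture is of the moment at which its call begins. camera_model takes no time and is no camera call.
- r.hand_in(): hands the job in; it is judged then, once.
The state is a dict: "time_s": time; "joint_pos": joint angles; "qvel": joint speeds; "joint_torque": joint torques, N m; "eef_pos": TCP position; "tcp_rot": TCP orientation; "force": force on the tool from outside, world axes, zero at the start; "torque": the same for the moment, N m; "opening": opening from 0.0 (shut) to 1.0 (fully open); "grip_force": force on a finger pad.
Only numpy, scipy, OpenCV 4.12 (cv2) and the standard library are available. Lean on these libraries where they do the work, as an engineer would, in place of code of your own. Each camera call takes 0.05 s, during which the arm holds its last target. There are 200 camera calls.

## Task

A new roll is in the kitchen ticket printer. With light touches of the closed fingertips push its cover down until it is fully shut, then press the grey power key fully in, where it stays, then press the blue feed key fully down and let it come up again. Do not press the green cover-release key, do not grasp, lift or shove the printer, and leave everything around it where it is.

Things in the scene. Friction and masses are not known exactly. Their poses are not given: they have to be found in the camera images.
- printer: Loose light grey ticket printer, 200 (x) x 150 (y), about 1.6 kg, slides if pushed sideways with 10 N. Origin: centre of underside; x front to back, y to its left; front (-x) turned roughly to the robot. Front 64 mm of the top: level deck at z 127 with three keys; behind it the open well with a white roll, closed by the cover (shut: level, top at z 142, x -33 to 77).
- cover (a joint): Cover hinge, rad: 0 fully shut and level; it gives 3 mm more at the edge, to a hard stop at -0.03, larger is more open; starts between 0.45 and 0.95. Axis along the printer's y, at x = +78, z = 128 in the printer's frame; the free edge faces the front. Stiff hinge: the cover stays where it is left and moves with about 0.11 N m (a little over 1 N at the free edge).
- cover_edge (a point): Middle of the cover's free edge, on its top face, 104 from the hinge axis and 14 above the plane through it. The cover is 148 wide and 13 thick; the top face is flat from here back to the hinge.
- cover_hinge (a point): On the cover's top-face plane, 14 straight above the hinge axis when the cover is shut, mid width. Printer frame, cover shut: (78, 0, 142).
- power_key (a joint): Travel of the power key, m: 0 up, 0.008 fully in. No spring: it moves down with 2.5 N and stays where it is pushed; counts as in beyond 0.004.
- power_key_top (a point): Centre of the top of the grey power key with a white power symbol, 26x26, the left of the three as seen from the front; stands 10 above the deck. Printer frame: (-70, +48, 137) when up.
- feed_key (a joint): Travel of the feed key, m: 0 up, 0.008 fully down; sprung (1 N to start, 2.7 N fully down). Pressed when beyond 0.004.
- feed_key_top (a point): Centre of the top of the blue feed key with a white arrow, 26x26, the middle one; stands 10 above the deck. Printer frame: (-70, 0, 137) when up.
- release_key (a joint): Travel of the cover-release key, m: 0 up, 0.008 down; sprung. Must not be pressed.
- release_key_top (a point): Centre of the top of the green cover-release key, 26 deep x 32 wide, the right one. Printer frame: (-70, -48, 137) when up.
- pen: Bystander: blue and white marker pen, 135 long, lying beside the printer. Origin: underside of its middle.
- spare_roll: Bystander: spare white paper roll standing on end beside the printer, 72 across, 80 high. Origin: centre of its underside.
- spoon: Bystander: steel spoon, 199 long, lying on the worktop left of the printer. Origin: underside of the middle.
- tape: Bystander: roll of tan tape lying flat, 104 across, 25 high. Origin: centre of its underside.
- timer: Bystander: white kitchen timer lying flat, 78x52x14, right of the printer. Origin: centre of its underside.

How it is judged:
By the outcome, as a careful person would: the job done as asked, in the order asked, and still so for the second after the job is handed in, with the robot touching nothing.
It also fails if it takes over 48 s, if anything falls off the work surface, if the arm or the gripper's body presses on something with over 40 N, if the wrist force passes 120 N, or if a joint passes its speed limit or range.

## Working session

There is one attempt and no reset: what is moved stays moved. The work goes in short steps, Python scripts to look and compute and a shell command to move; the robot and the scene stay as the last step left them, time stands still between calls to the robot, and variables do not carry over. Pictures are saved under pics/ and viewed, at most 10 in all, crops included, and the job is handed in when it is done.

```bash
mkdir -p pics
cat > h.py <<'E'
import numpy as np,cv2
from station import r
def snap(n,f):
    im,d=r.camera(n); cv2.imwrite(f'pics/{f}.png',im); np.savez(f'pics/{f}.npz',im=im,d=d); return im,d
def pts(n,d):
    m=r.camera_model(n);v,u=np.mgrid[:384,:512]
    p=np.stack([(u-m['cx'])/m['fx']*d,(v-m['cy'])/m['fy']*d,d],-1)
    return p@m['pose'][:3,:3].T+m['pose'][:3,3]
E
python3 - <<'E'
from h import *
a,_=snap('top','t0');b,_=snap('side','s0')
o=r.get_obs();print(o)
for n in('top','side'):print(r.camera_model(n))
E
```

```text
{'time_s': 0.1, 'joint_pos': array([ 1.4204888 ,  0.50827377, -0.23754515,  1.50101036,  0.12565893,
        1.14885626, -0.15480199]), 'qvel': array([-0.00135438, -0.00054017,  0.00179712, -0.00204484, -0.00112792,
        0.00023008, -0.00094656]), 'joint_torque': array([-5.76815903e-03, -6.21835613e+01, -2.19461471e+00, -2.50205791e+01,
        1.25736790e-02,  7.87265017e-03, -3.71045599e-05]), 'eef_pos': array([ 0.15798595, -0.60426269,  0.23051238]), 'tcp_rot': array([-3.14002766e+00, -2.56348901e-05,  2.55809741e-01]), 'force': array([ 0.08965309,  0.3917594 , -0.25524908]), 'torque': array([-0.02586567, -0.04465222, -0.02654235]), 'grip_force': 0.0, 'opening': 0.9970118121052071}
{'fx': 463.0278098681829, 'fy': 463.0278098681829, 'cx': 251.2621156329422, 'cy': 191.90159966546253, 'pose': array([[-0.01632987, -0.98069543,  0.19485844,  0.28235426],
       [-0.99970593,  0.01950842,  0.01440405, -0.03427782],
       [-0.01792737, -0.19456592, -0.9807256 ,  1.40631257],
       [ 0.        ,  0.        ,  0.        ,  1.        ]])}
{'fx': 417.5518014271757, 'fy': 417.5518014271757, 'cx': 256.15803560680126, 'cy': 190.42607715053026, 'pose': array([[-0.91119955, -0.19541181,  0.3626701 ,  0.12880606],
       [-0.41117763,  0.48580382, -0.7713155 ,  0.86466288],
       [-0.02546236, -0.85194417, -0.52301319,  0.70828189],
       [ 0.        ,  0.        ,  0.        ,  1.        ]])}
```

View pics/t0.png

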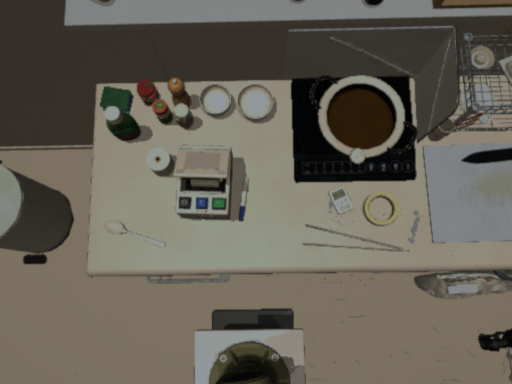

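View pics/s0.png

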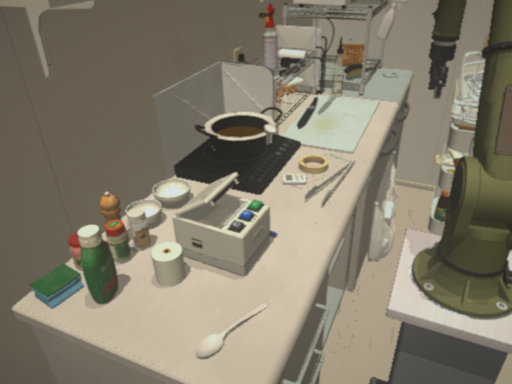

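The top view shows the printer at columns 176–232 and rows 147–216. Its keys are grey at (185,203), blue at (202,203) and green at (219,204), and the cover is open with its top around (203,160). The side view shows the same, with the keys near (236,226), (247,215) and (257,205) and the cover edge near (225,187).

```bash
cat >> h.py <<'E'
def ray(n,u,v,z):
    m=r.camera_model(n);d=m['pose'][:3,:3]@[(u-m['cx'])/m['fx'],(v-m['cy'])/m['fy'],1];o=m['pose'][:3,3]
    return o+d*(z-o[2])/d[2]
def keys(n,im,box):
    x0,y0,x1,y1=box;h=cv2.cvtColor(im,cv2.COLOR_BGR2HSV);out={}
    for k,lo,hi in(('blue',(100,120,60),(130,255,255)),('green',(45,100,40),(85,255,255))):
        m=np.zeros(h.shape[:2],np.uint8);m[y0:y1,x0:x1]=cv2.inRange(h,lo,hi)[y0:y1,x0:x1]
        m=cv2.morphologyEx(m,cv2.MORPH_CLOSE,np.ones((5,5)))
        c=max(cv2.findContours(m,0,2)[0],key=cv2.contourArea);(u,v),_,_=q=cv2.minAreaRect(c)
        out[k]=ray(n,u,v,.137);print(n,k,q,out[k].round(4))
    return out
E
python3 - <<'E'
from h import *
T=np.load('pics/t0.npz');S=np.load('pics/s0.npz')
for n,D,b in(('top',T,(170,190,236,218)),('side',S,(215,190,275,240))):
    k=keys(n,D['im'],b);d=k['green']-k['blue'];print('yaw',np.arctan2(d[0],-d[1]))
P=pts('top',D['d'] if 0 else T['d'])
print('top z down the mid column');
for v in range(142,222,2):print(v,P[v,203].round(3),T['im'][v,203])
q=pts('side',S['d'])
# printer cloud
for nm,c in(('top',P),('side',q)):
    m=(abs(c[...,0]-.43)<.3)&(abs(c[...,1]-.1)<.25)&(c[...,2]>.15);print(nm,m.sum(),c[m].min(0),c[m].max(0))
a=cv2.resize(T['im'][135:225,165:255],None,fx=6,fy=6,interpolation=2);cv2.imwrite('pics/t0c.png',a)
E
```

```text
top blue ((201.0, 202.5), (9.0, 8.0), 90.0) [0.5072 0.125  0.137 ]
top green ((218.5, 203.5), (9.0, 11.0), 90.0) [0.5034 0.0761 0.137 ]
yaw -0.07718854509741187
side blue ((246.1216278076172, 215.22972106933594), (5.753964424133301, 10.357135772705078), 80.53767395019531) [0.5006 0.1343 0.137 ]
side green ((255.0, 204.5), (7.0, 12.0), 90.0) [0.5002 0.084  0.137 ]
yaw -0.009404999603356109
top z down the mid column
142 [0.726 0.137 0.002] [126 144 145]
144 [0.719 0.137 0.001] [126 142 144]
146 [0.674 0.121 0.127] [125 140 138]
148 [0.665 0.12  0.138] [125 138 137]
150 [0.655 0.118 0.149] [115 132 139]
152 [0.648 0.118 0.156] [107 122 130]
154 [0.641 0.117 0.16 ] [102 116 123]
156 [0.633 0.117 0.165] [102 115 123]
158 [0.628 0.116 0.166] [102 116 124]
160 [0.619 0.115 0.175] [103 116 124]
162 [0.611 0.114 0.183] [103 116 124]
164 [0.606 0.114 0.182] [102 116 124]
166 [0.599 0.114 0.188] [103 117 125]
168 [0.593 0.113 0.191] [106 118 124]
170 [0.586 0.113 0.196] [117 134 143]
172 [0.578 0.112 0.202] [117 135 143]
174 [0.574 0.112 0.198] [133 145 144]
176 [0.568 0.112 0.201] [117 132 133
[... 265 characters left out ...]
.135] [127 135 133]
194 [0.533 0.12  0.13 ] [131 139 133]
196 [0.527 0.12  0.129] [140 148 142]
198 [0.519 0.119 0.143] [92 60 46]
200 [0.514 0.119 0.139] [112  65  39]
202 [0.508 0.119 0.142] [105  71  52]
204 [0.503 0.119 0.139] [114  64  35]
206 [0.497 0.119 0.136] [113  63  34]
208 [0.493 0.121 0.126] [53 49 47]
210 [0.488 0.121 0.126] [143 147 142]
212 [0.482 0.12  0.129] [131 144 143]
214 [0.478 0.122 0.113] [65 75 79]
216 [0.479 0.128 0.068] [51 59 63]
218 [0.481 0.134 0.013] [55 62 64]
220 [ 0.477  0.136 -0.003] [130 148 143]
top 2274 [ 0.28235426 -0.03427782  0.15002803] [0.65877697 0.19359812 1.40631257]
side 818 [0.55394986 0.04931291 0.15011166] [0.64679066 0.19709669 0.20164072]
```

View pics/t0c.png

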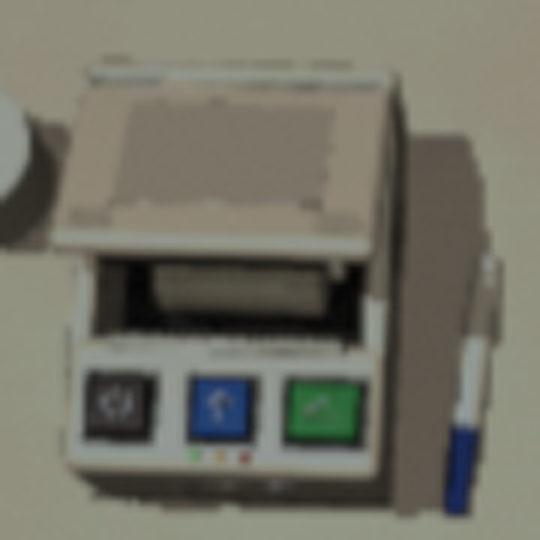

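The crop shows power at about (185,202.5), feed at (202,203) and release at (218.8,203.3) in full-image pixels. The cover's free edge runs from (174,176) to (227,177), and there is clear space in front.

Run:
```python
from h import *
T=np.load('pics/t0.npz');S=np.load('pics/s0.npz')
c=lambda u,v,z:(print((u,v),ray('top',165+u/6-.4,135+v/6-.4,z).round(4)))
for p in((120,405,.137),(222,408,.137),(323,410,.137),(70,467,.127),(377,473,.127),(88,68,.128),(395,75,.128)):c(*p)
S1=cv2.resize(S['im'][165:275,165:285],None,fx=5,fy=5,interpolation=2);cv2.imwrite('pics/s0c.png',S1)
for n,D in(('top',T),('side',S)):
    P=pts(n,D['d']);m=(abs(P[...,0]-.57)<.15)&(abs(P[...,1]-.115)<.12)
    d=P[m&(abs(P[...,2]-.127)<.006)&(P[...,0]<.545)];print(n,cv2.minAreaRect(d[:,:2].astype(np.float32)))
    e=P[m&(P[...,2]>.15)];A=np.c_[e[:,:2],np.ones(len(e))];s=np.linalg.lstsq(A,e[:,2],rcond=None)[0];print(s,np.arctan(np.hypot(*s[:2])),'yaw',np.arctan2(-s[1],-s[0]),'z std',(A@s-e[:,2]).std())
    print(np.percentile(e,[1,50,99],axis=0).round(3), 'x where z=.142 at y=.115',(.142-s[2]-s[1]*.115)/s[0])
```

```text
(120, 405) [0.5092 0.1708 0.137 ]
(222, 408) [0.5069 0.1233 0.137 ]
(323, 410) [0.505  0.0763 0.137 ]
(70, 467) [0.4821 0.1955 0.127 ]
(377, 473) [0.4765 0.0521 0.127 ]
(88, 68) [0.6754 0.1896 0.128 ]
(395, 75) [0.6687 0.0422 0.128 ]
top ((0.5099159479141235, 0.12258593738079071), (0.15043503046035767, 0.06807119399309158), 89.8119888305664)
[-0.55928339  0.02869959  0.51487046] 0.510502990846531 yaw -0.05126995533144912 z std 0.004912854158538831
[[0.564 0.046 0.151]
 [0.603 0.118 0.183]
 [0.652 0.19  0.203]] x where z=.142 at y=.115 0.6725944632646207
side ((0.509391188621521, 0.12696638703346252), (0.15134993195533752, 0.07414565235376358), 88.8149185180664)
[-0.46466876  0.00563604  0.45455809] 0.4350133943027378 yaw -0.012128572233684928 z std 0.006749977359641066
[[0.558 0.054 0.151]
 [0.576 0.142 0.186]
 [0.644 0.196 0.2  ]] x where z=.142 at y=.115 0.6740419448786821
```

View pics/s0c.png

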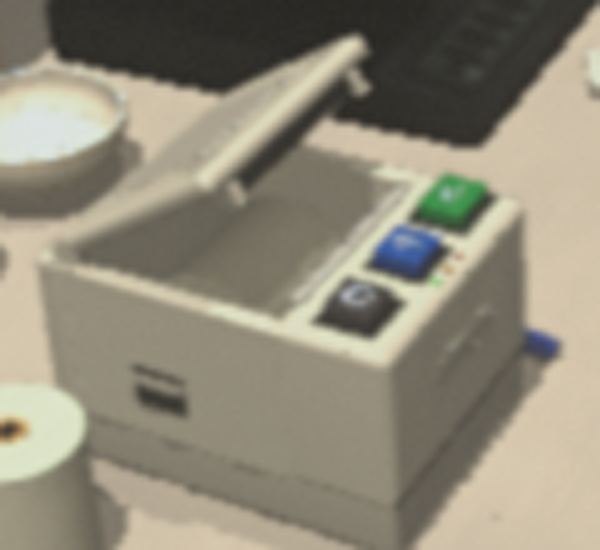

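```bash
python3 -m creep '[{"xyz":[0.1,0.17,0.05],"yaw":-0.3,"fingers":0},{"xyz":[0.21,0.36,0.06],"yaw":-0.3,"fingers":0},{"xyz":[0.21,0.36,0.06],"yaw":-0.3,"fingers":0},{"xyz":[0.21,0.36,0.06],"yaw":-0.3,"fingers":0},{"xyz":[0.21,0.36,0.06],"yaw":-0.3,"fingers":0},{"xyz":[0.32,0.54,0.06],"yaw":-0.3,"fingers":0},{"xyz":[0.32,0.54,0.06],"yaw":-0.3,"fingers":0},{"xyz":[0.32,0.54,0.06],"yaw":-0.3,"fingers":0},{"xyz":[0.427,0.724,0.05],"yaw":-0.3,"fingers":0},{"xyz":[0.427,0.724,0.05],"yaw":-0.3,"fingers":0}]' 20; python3 -m creep '[{"xyz":[0,0,0],"yaw":0,"fingers":0}]'
```

```text
time_s: 1.35
eef_pos: [0.4742, -0.0682, 0.2841]
tcp_rot: [3.141, -0.0, -0.045]
force: [1.5, -1.5, 0.1]
opening: -0.001
grip_force: 0.0
time_s: 1.48
eef_pos: [0.4753, -0.0644, 0.2839]
tcp_rot: [-3.139, -0.001, -0.035]
force: [-0.4, -0.5, 0.2]
opening: 0.001
grip_force: 0.0
```

```bash
python3 -m creep '[{"xyz":[0.04,0.06,0],"yaw":0,"fingers":0},{"xyz":[0.08,0.12,0],"yaw":0,"fingers":0},{"xyz":[0.11,0.185,-0.02],"yaw":0,"fingers":0},{"xyz":[0.11,0.185,-0.05],"yaw":0,"fingers":0},{"xyz":[0.11,0.185,-0.05],"yaw":0,"fingers":0},{"xyz":[0.11,0.185,-0.05],"yaw":0,"fingers":0}]'
python3 - <<'E'
from h import *
im,_=snap('side','s1');t,_=snap('top','t1')
cv2.imwrite('pics/c1.png',np.hstack([cv2.resize(im[130:280,160:290],None,fx=3,fy=3),cv2.resize(t[110:260,150:280],None,fx=3,fy=3)]))
E
```

```text
time_s: 2.22
eef_pos: [0.5836, 0.1134, 0.2342]
tcp_rot: [3.14, 0.001, -0.046]
force: [0.3, -0.3, -1.0]
opening: 0.002
grip_force: 0.0
```

View pics/c1.png

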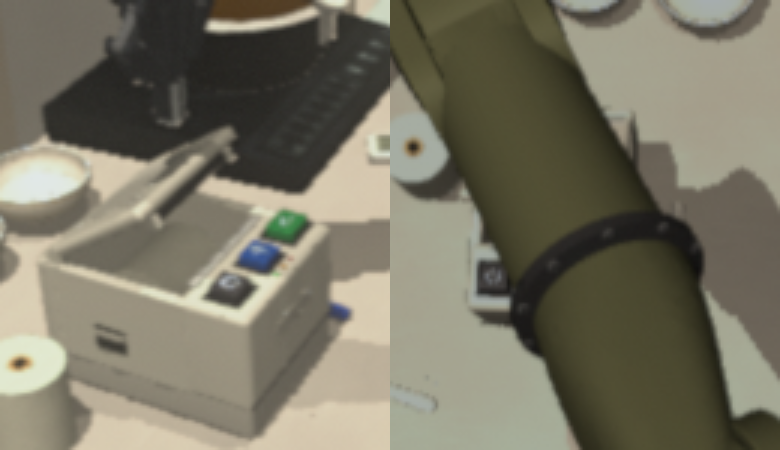

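The left half (side view) shows the shut fingertips at about (217,171), centred above the cover near its free edge. The arm hides most of the top view. I'll press down slowly.

```bash
python3 -m creep '[{"xyz":[0,0.005,-0.02],"yaw":0,"fingers":0},{"xyz":[0,0.005,-0.032],"yaw":0,"fingers":0},{"xyz":[0,0.005,-0.038],"yaw":0,"fingers":0},{"xyz":[0,0.005,-0.043],"yaw":0,"fingers":0},{"xyz":[0,0.005,-0.048],"yaw":0,"fingers":0},{"xyz":[0,0.005,-0.053],"yaw":0,"fingers":0},{"xyz":[0,0.005,-0.058],"yaw":0,"fingers":0}]'; python3 -m creep '[{"xyz":[0,0,-0.005],"yaw":0,"fingers":0},{"xyz":[0,0,-0.01],"yaw":0,"fingers":0},{"xyz":[0,0,-0.014],"yaw":0,"fingers":0},{"xyz":[0,0,-0.018],"yaw":0,"fingers":0},{"xyz":[0,0,-0.022],"yaw":0,"fingers":0}]'
```

```text
time_s: 3.2
eef_pos: [0.5837, 0.1202, 0.1759]
tcp_rot: [-3.141, -0.0, -0.044]
force: [-0.4, -0.9, 0.4]
opening: -0.0
grip_force: 0.5
time_s: 3.82
eef_pos: [0.5836, 0.1201, 0.1538]
tcp_rot: [-3.142, 0.0, -0.044]
force: [-1.3, -0.0, 1.1]
opening: -0.001
grip_force: 0.5
```

```bash
python3 -m creep '[{"xyz":[0,0,-0.003],"yaw":0,"fingers":0},{"xyz":[0,0,-0.006],"yaw":0,"fingers":0},{"xyz":[0,0,-0.009],"yaw":0,"fingers":0},{"xyz":[0,0,-0.011],"yaw":0,"fingers":0},{"xyz":[0,0,-0.012],"yaw":0,"fingers":0},{"xyz":[0,0,-0.012],"yaw":0,"fingers":0}]'; python3 -m creep '[{"xyz":[0,0,-0.001],"yaw":0,"fingers":0},{"xyz":[0,0,-0.001],"yaw":0,"fingers":0}]';python3 -m creep '[{"xyz":[0,0,-0.001],"yaw":0,"fingers":0},{"xyz":[0,0,-0.001],"yaw":0,"fingers":0}]'
```

```text
time_s: 4.58
eef_pos: [0.5838, 0.1201, 0.142]
tcp_rot: [-3.142, -0.0, -0.044]
force: [0.5, -0.4, 0.1]
opening: 0.0
grip_force: 0.0
time_s: 4.82
eef_pos: [0.5837, 0.1201, 0.1411]
tcp_rot: [-3.142, -0.0, -0.044]
force: [0.2, -0.0, 0.1]
opening: 0.0
grip_force: 0.1
time_s: 5.08
eef_pos: [0.5836, 0.1201, 0.1402]
tcp_rot: [3.142, 0.0, -0.044]
force: [-0.5, 0.0, 2.5]
opening: -0.0
grip_force: 1.1
```

```bash
python3 -m creep '[{"xyz":[0,0,-0.001],"yaw":0,"fingers":0},{"xyz":[0,0,-0.001],"yaw":0,"fingers":0}]';python3 -m creep '[{"xyz":[0,0,-0.001],"yaw":0,"fingers":0},{"xyz":[0,0,-0.001],"yaw":0,"fingers":0}]'
```

```text
time_s: 5.32
eef_pos: [0.5836, 0.1202, 0.14]
tcp_rot: [3.141, -0.001, -0.044]
force: [-3.0, -1.6, 9.1]
opening: -0.0
grip_force: 4.7
time_s: 5.58
eef_pos: [0.5837, 0.1202, 0.1399]
tcp_rot: [3.141, -0.001, -0.044]
force: [-6.0, -1.9, 16.6]
opening: 0.002
grip_force: 8.0
```

The cover has reached its hard stop. I'll lift, look, and re-measure the keys.

```bash
python3 -m creep '[{"xyz":[0,0,0.005],"yaw":0,"fingers":0},{"xyz":[0,0,0.04],"yaw":0,"fingers":0},{"xyz":[0,0,0.08],"yaw":0,"fingers":0},{"xyz":[-0.06,-0.04,0.1],"yaw":0,"fingers":0},{"xyz":[-0.11,-0.08,0.1],"yaw":0,"fingers":0},{"xyz":[-0.11,-0.12,0.1],"yaw":0,"fingers":0},{"xyz":[-0.11,-0.16,0.1],"yaw":0,"fingers":0},{"xyz":[-0.11,-0.2,0.1],"yaw":0,"fingers":0},{"xyz":[-0.11,-0.2,0.1],"yaw":0,"fingers":0},{"xyz":[-0.11,-0.2,0.1],"yaw":0,"fingers":0}]'
python3 - <<'E'
from h import *
im,S=snap('side','s2');t,T=snap('top','t2')
cv2.imwrite('pics/c2.png',np.hstack([cv2.resize(im[150:280,160:290],None,fx=3,fy=3),cv2.resize(t[130:260,150:280],None,fx=3,fy=3)]))
k=keys('top',t,(170,190,236,218));k=keys('side',im,(215,190,275,240))
q=pts('side',S);m=(abs(q[...,0]-.6)<.03)&(abs(q[...,1]-.12)<.05)&(q[...,2]>.11);print(np.percentile(q[m],[5,50,95],axis=0))
e=q[m];A=np.c_[e[:,:2],np.ones(len(e))];print(np.linalg.lstsq(A,e[:,2],rcond=None)[0])
E
```

```text
time_s: 6.82
eef_pos: [0.4737, -0.0792, 0.238]
tcp_rot: [-3.141, -0.0, -0.044]
force: [0.1, 0.3, -0.2]
opening: 0.001
grip_force: 0.0
top blue ((201.5, 202.5), (9.0, 9.0), 90.0) [0.5072 0.1236 0.137 ]
top green ((218.5, 203.5), (9.0, 11.0), 90.0) [0.5034 0.0761 0.137 ]
side blue ((246.04998779296875, 214.84999084472656), (4.808326244354248, 10.323759078979492), 81.8698959350586) [0.5015 0.1329 0.137 ]
side green ((254.75003051757812, 204.25003051757812), (7.071067810058594, 10.60660171508789), 45.0) [0.5012 0.0833 0.137 ]
[[0.57270099 0.07736226 0.13883404]
 [0.59949768 0.12471391 0.14086775]
 [0.62671426 0.1667849  0.14282665]]
[ 0.02892909 -0.00194561  0.12373158]
```

View pics/c2.png

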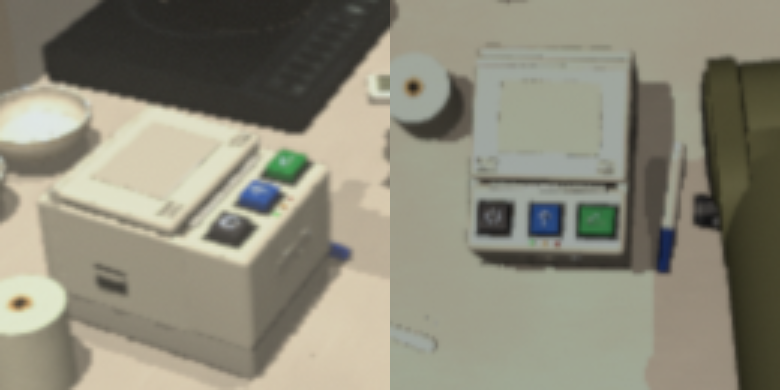

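The cover is shut and level in both views, and the printer hasn't moved. The power key is still at about (185,202) in the top view. Next is the power key.

```bash
python3 -m creep '[{"xyz":[0.01,0.06,0],"yaw":0,"fingers":0},{"xyz":[0.015,0.12,0],"yaw":0,"fingers":0},{"xyz":[0.02,0.18,0],"yaw":0,"fingers":0},{"xyz":[0.032,0.252,0],"yaw":0,"fingers":0},{"xyz":[0.032,0.252,-0.03],"yaw":0,"fingers":0},{"xyz":[0.032,0.252,-0.07],"yaw":0,"fingers":0},{"xyz":[0.032,0.252,-0.085],"yaw":0,"fingers":0},{"xyz":[0.032,0.252,-0.091],"yaw":0,"fingers":0},{"xyz":[0.032,0.252,-0.091],"yaw":0,"fingers":0}]'
python3 - <<'E'
from h import *
im,S=snap('side','s3')
cv2.imwrite('pics/c3.png',cv2.resize(im[150:280,160:290],None,fx=4,fy=4))
E
```

```text
time_s: 8.05
eef_pos: [0.5061, 0.1723, 0.1478]
tcp_rot: [-3.141, -0.001, -0.044]
force: [0.2, 0.2, 0.1]
opening: 0.002
grip_force: 0.0
```

View pics/c3.png

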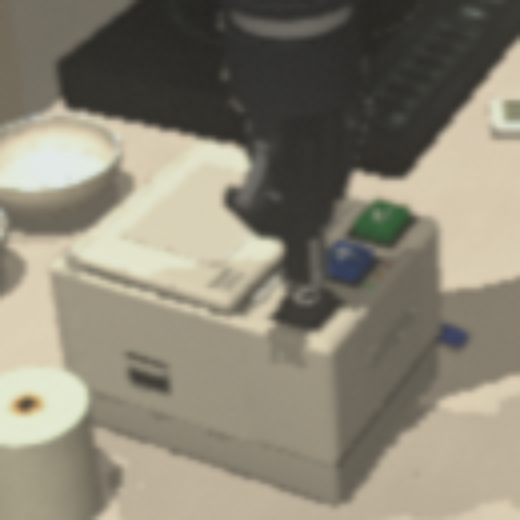

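The tip hovers at about (302,290) in the crop, over the power key's centre at about (307,298). That is well aligned, so I'll press.

```bash
python3 -m creep '[{"xyz":[0,0,-0.005],"yaw":0,"fingers":0},{"xyz":[0,0,-0.009],"yaw":0,"fingers":0},{"xyz":[0,0,-0.012],"yaw":0,"fingers":0},{"xyz":[0,0,-0.015],"yaw":0,"fingers":0},{"xyz":[0,0,-0.017],"yaw":0,"fingers":0},{"xyz":[0,0,-0.0185],"yaw":0,"fingers":0},{"xyz":[0,0,-0.0185],"yaw":0,"fingers":0}]'; python3 -m creep '[{"xyz":[0,0,-0.001],"yaw":0,"fingers":0},{"xyz":[0,0,-0.001],"yaw":0,"fingers":0}]'
```

```text
time_s: 8.98
eef_pos: [0.5058, 0.172, 0.129]
tcp_rot: [3.141, -0.001, -0.044]
force: [-2.1, -2.5, 7.7]
opening: 0.001
grip_force: 3.5
time_s: 9.22
eef_pos: [0.5059, 0.1721, 0.1289]
tcp_rot: [3.141, -0.001, -0.044]
force: [-4.2, -3.2, 15.8]
opening: 0.004
grip_force: 7.9
```

The power key has bottomed out at z = 0.129, which is 8 mm of travel. Next is the feed key.

```bash
python3 -m creep '[{"xyz":[0,0,0.005],"yaw":0,"fingers":0},{"xyz":[0,0,0.03],"yaw":0,"fingers":0},{"xyz":[-0.002,-0.024,0.03],"yaw":0,"fingers":0},{"xyz":[-0.002,-0.048,0.03],"yaw":0,"fingers":0},{"xyz":[-0.002,-0.048,0.02],"yaw":0,"fingers":0},{"xyz":[-0.002,-0.048,0.015],"yaw":0,"fingers":0},{"xyz":[-0.002,-0.048,0.01],"yaw":0,"fingers":0},{"xyz":[-0.002,-0.048,0.006],"yaw":0,"fingers":0},{"xyz":[-0.002,-0.048,0.003],"yaw":0,"fingers":0},{"xyz":[-0.002,-0.048,0.001],"yaw":0,"fingers":0}]'; python3 -m creep '[{"xyz":[0,0,-0.001],"yaw":0,"fingers":0},{"xyz":[0,0,-0.001],"yaw":0,"fingers":0},{"xyz":[0,0,-0.001],"yaw":0,"fingers":0}]'
```

```text
time_s: 10.48
eef_pos: [0.5037, 0.1249, 0.1288]
tcp_rot: [-3.141, -0.0, -0.044]
force: [-4.0, 1.7, 15.5]
opening: -0.004
grip_force: 7.5
time_s: 10.85
eef_pos: [0.5037, 0.1249, 0.1288]
tcp_rot: [-3.141, -0.001, -0.044]
force: [-3.3, 0.7, 13.6]
opening: 0.001
grip_force: 6.6
```

Feed has also bottomed out, so I'll release it, back away and check.

```bash
python3 -m creep '[{"xyz":[0,0,0.006],"yaw":0,"fingers":0},{"xyz":[0,0,0.03],"yaw":0,"fingers":0},{"xyz":[0,0,0.08],"yaw":0,"fingers":0},{"xyz":[0,0,0.12],"yaw":0,"fingers":0},{"xyz":[-0.02,-0.05,0.12],"yaw":0,"fingers":0},{"xyz":[-0.03,-0.1,0.12],"yaw":0,"fingers":0},{"xyz":[-0.03,-0.15,0.12],"yaw":0,"fingers":0},{"xyz":[-0.03,-0.2,0.12],"yaw":0,"fingers":0},{"xyz":[-0.03,-0.2,0.12],"yaw":0,"fingers":0},{"xyz":[-0.03,-0.2,0.12],"yaw":0,"fingers":0}]'
python3 - <<'E'
from h import *
im,S=snap('side','s4');t,T=snap('top','t4')
cv2.imwrite('pics/c4.png',np.hstack([cv2.resize(im[150:280,160:290],None,fx=3,fy=3),cv2.resize(t[130:260,150:280],None,fx=3,fy=3)]))
k=keys('top',t,(170,190,236,218));k=keys('side',im,(215,190,275,240))
E
```

```text
time_s: 12.1
eef_pos: [0.4735, -0.0756, 0.2476]
tcp_rot: [-3.141, 0.0, -0.045]
force: [1.0, 0.8, 0.1]
opening: -0.0
grip_force: 0.0
top blue ((201.5, 202.5), (9.0, 9.0), 90.0) [0.5072 0.1236 0.137 ]
top green ((218.5, 203.5), (9.0, 11.0), 90.0) [0.5034 0.0761 0.137 ]
side blue ((246.0, 214.5), (5.0, 10.0), 90.0) [0.5022 0.1317 0.137 ]
side green ((255.0, 204.5), (7.0, 12.0), 90.0) [0.5002 0.084  0.137 ]
```

View pics/c4.png

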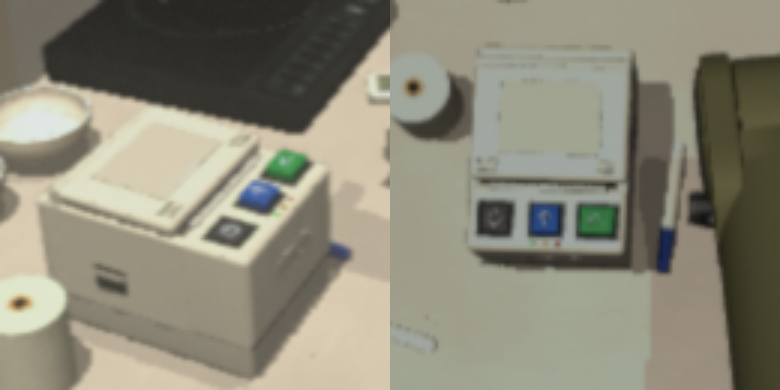

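The cover is shut, the power key is sunk at crop (230,231), the feed key is back up at (260,197), and nothing else has moved.

```bash
python3 -c "
from station import r
print(r.hand_in())"
```

```text
the job is handed in; nothing more can be done
None
```

The job is handed in: the cover is fully shut, the power key is in, the feed key was pressed fully and came back up, and in the last views the printer and the things right around it had not moved.

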